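Pin the slicer's pivot bolt and snap the linch pin's ring shut

TASK

The lever slicer has been washed and its blade put back: push its pivot bolt fully home, take the linch pin from the white block, push it straight down through the cross hole in the bolt's flat end until its collar sits on the flat, and flip its sprung ring over the end of the bolt until it snaps shut under the pin's tip. The hole is not exactly where it is measured, so feel for it, and work gently: never press on the bolt or the pin with more than about 2 kg. Leave the two pots and the sauce cup where they stand.

Things in the scene. Friction and masses are not known exactly. Their poses are not given: they have to be found in the camera images.
- slicer: Lever slicer: beech board 84 x 205 mm with a lowered steel blade, black handle and two cheek plates that carry the pivot. Origin on the counter under the pivot, z up; x runs along the pivot bolt from its flat end to its round head; board and blade run to -y (board y +50 to -155, handle to -228). Board top z 36, cheeks to z 106, handle to 109. A glass shelf 280 mm over the counter begins beyond its head side.
- bolt (a joint): Pivot bolt at z 78 along slicer x; metres withdrawn to +x, 0 = home (hard stop), about 6 N friction. End of its 30 mm head at x 46 + value. At home: flat end (24 wide, top z 87, bottom z 69) from the 35 mm sleeve's end at x -34 to x -63, upright 13 mm through hole at y 0, x -47. Sleeve and bolt sit up to 4.5 mm off in x, not measured; so do these x values. Withdrawn, the hole is hidden in the sleeve.
- pin_grip (a point): Steel linch pin, 75 g, upright in a 56 x 46 x 48 mm block. Point: centre of its grip (14 mm in y, 18 in x, top 14 above). z up the pin, open ring to -x. Below it: ring eye at 26, underside of the 22 mm collar at 35, shank 12 mm across with 2 mm chamfer, tip at 69. A sprung ball in the bolt's hole drags on it: 5 to 10 N to push through. Seated: this point at slicer z 122, pin -x along slicer -x.
- ring (a joint): Wire ring hinged along the pin's y in the eye 26 mm below pin_grip, 42 mm wide, 4 mm wire. Radians: 1.6 = open, standing out level to the pin's -x; 0 = closed, straight down, its bow under the pin's tip. An over-centre spring holds it at both ends: about 5 N at the bow to start it, easing until 0.76, past which it snaps shut by itself. It clears the bolt only over the bolt's flat end.
- ring_bow (a point): Middle of the ring's outer bow (centre of the wire), 45.5 mm from the ring's hinge: the place to push; it swings in an arc outwards-down-inwards as the ring closes.
- mustard_pot: White pot with a red lid, 61 mm across, 48 high, loose; origin at its underside. Leave it alone.
- pepper_pot: White pot with a black lid, 55 mm across, 62 high, loose; origin at its underside. Leave it alone.
- sauce_cup: Low white sauce cup with lid, 69 mm across, 36 high, loose; origin at its underside. Leave it alone.

How it is judged:
On the way, in this order (a step that is already met when the one before it is completed fails the run):
1. the pivot bolt is fully home (value of joint bolt below 0.0015 m), for 0.2 s.
2. the pin is through the cross hole with its collar on the flat (value of joint bolt below 0.003 m and z of pin_grip in the frame of slicer between 0.119 and 0.124 m and x of pin_grip in the frame of slicer between -0.055 and -0.039 m and y of pin_grip in the frame of slicer between -0.004 and 0.004 m and angle between pin_grip's own z axis and vertical below 0.1 rad), for 0.2 s.
At the end, for the whole second after the job is handed in: The bolt is home (within 3 mm), the pin stands upright in its cross hole with the collar down on the flat (within 2 mm), and the ring hangs shut under the pin's tip (within 0.12 rad) (all of step 2 and value of joint ring below 0.12 rad); the robot touches nothing.
It fails at once if the fingers press on the bolt with over 35 N (contact force between the fingers and bolt above 35 N).
It fails at once if the pin is jammed against the bolt (all contacts between them together over 60 N) (contact force between pin and bolt above 60 N).
It fails at once if a pot or the sauce cup is moved by more than 20 mm (distance of any of mustard_pot, pepper_pot, sauce_cup from where it was at the start of the episode above 0.02 m).
It also fails if it takes over 72 s, if anything falls off the work surface, if the arm or the gripper's body presses on something with over 40 N, if the wrist force passes 120 N, or if a joint passes its speed limit or range.

ROBOT

A 6-joint arm with a two-finger parallel gripper is mounted at the origin on a cart in front of the work surface, level with it; the furniture and walls round the work are solid. World frame = base frame: x ahead of the robot, y to its left, z up, the work surface at z = 0. Lengths are in m, angles in rad, forces in N, time in s.
With the tool pointing down it reaches from about 0.225 to 0.875 m from the base axis. Payload 3.4 kg.
Tool frame: the origin (TCP) lies at the centre of the arm's flange, where the gripper is bolted on; the fingertips stand manip.tcp_to_tips ahead of it and the grasp point (between the pads) lies 155 mm ahead of it (manip.tcp_to_tips is the distance from the TCP to the fingertips, in m); z points along the fingers, y is the line along which they close (so a half turn about z gives the same grasp; the last joint's range is limited). The gripper opens to 85 mm and grips with 20 to 120 N. Pads are 22 mm wide; open, the fingers measure 114 mm over their backs; the gripper's body (76 mm by 85 mm) begins 54 mm behind the grasp point. The pads swing forward as they close: fully open they stand 13 mm farther back than shut.
Start: joints at [-1.461, 0.276, 1.505, -0, 1.361, -0.121], TCP at [0.132, -0.56, 0.405] pointing down, gripper open.
Joint ranges: [-2.89, 2.89], [-0.75, 2.08], [0.22, 2.7], [-1.18, 4.32], [0.11, 2.71], [-2.7, 2.7]. Speed limits (rad/s): [2.57, 2.57, 3.14, 3.14, 3.14, 3.14].

INTERFACE

Orientations are given as a unit quaternion [w, x, y, z].
In Python, from rig import sensors, imaging, manip gives the robot as it stands. The module is installed in compiled form; this text tells all that it offers.
- The arm moves only by the tool jog_arm, never from a script. Its argument "plan" is a list of rows, each an object of numbers: "dx", "dy", "dz": the shift along the tool's x, y, z in mm; "ax", "ay", "az": the turn, a rotation vector about the tool's x, y, z in units of 6 degrees (1.0 is 6 degrees); "grip": the closure, from 0 (fully open) to 1 (shut). A call has 1 to 20 rows; each row shifts and turns the commanded pose from where the row before left it, along the tool's axes as they then stand; what a row does not reach is not made up. A row lasts 1/12 s, in which the tool goes at most 41.7 mm and 7.16 degrees, less where a joint would pass 70% of its speed; a pose out of reach is approached as far as the arm can. A call is refused whole if a number of a shift passes 41.7 or a number of a turn 1, either way. A call with a gripper value outside its range is refused whole. The fingers move at their own pace and stop on an object; "grip_force" is the grip in N (left out, the last holds). Time passes only in rows, so rows that do not move let the fingers close. It gives the time, the measured TCP pose, the force, the opening and the grip force at its end, in the units of the state.
- sensors.get_state(): the state, without advancing time (a new reading comes with each control period).
- imaging.get_image(name): name is "scene" or "top"; returns a dict with "image" (384x512x3 uint8, red, green, blue), "K" (3x3 intrinsics, pixels), "extrinsics" (4x4, takes a point from world to camera coordinates). Camera axes: x right, y up, looking along -z (the intrinsics and any distortion apply to the point x, -y, -z); pixel columns grow to the right and rows downward; lengths in m; the calibration is good to about 2 mm. A picture is of the moment at which its call begins. There is no depth.
- manip.sign_off(): hands the job in; it is judged then, once.
The state is a dict: "clock": time; "qpos": joint angles; "qd": joint speeds; "effort": joint torques, N m; "position": TCP position; "ee_rot": TCP orientation; "contact_force": force on the tool from outside, world axes, zero at the start; "moment": the same for the moment, N m; "width": finger opening in m; "gripper_force": force on a finger pad.
Only numpy, scipy, OpenCV 4.12 (cv2) and the standard library are available. Lean on these libraries where they do the work, as an engineer would, in place of code of your own. Each camera call takes 0.05 s, during which the arm holds its last target. There are 200 camera calls.

## Working session

There is one attempt and no reset: what is moved stays moved. The work goes in short steps, Python scripts to look and compute and a tool call to move; the robot and the scene stay as the last step left them, time stands still between calls to the robot, and variables do not carry over. Pictures are saved under pics/ and viewed, at most 10 in all, crops included, and the job is handed in when it is done.

Besides the shell and the picture viewer there is one more tool, called after "Call:" by a JSON object that holds its "name" and its "arguments". jog_arm: Moves the arm, as the interface text tells. Its arguments: {"type":"object","properties":{"plan":{"type":"array"},"grip_force":{"type":"number"}},"required":["plan"]}

```bash
mkdir -p pics
cat > h.py <<'E'
import numpy as np, cv2
from rig import sensors, imaging, manip
def shot(n,f):
    d=imaging.get_image(n); cv2.imwrite(f,d['image'][:,:,::-1]); np.savez('cam_'+n,K=d['K'],E=d['extrinsics']); return d
def ray(n,u,v):
    d=np.load('cam_'+n+'.npz');K,E=d['K'],d['E']; p=np.linalg.inv(K)@[u,v,1]
    r=E[:3,:3].T@np.array([p[0],-p[1],-p[2]]); c=-E[:3,:3].T@E[:3,3]; return c,r
def atz(n,u,v,z):
    c,r=ray(n,u,v); return c+r*(z-c[2])/r[2]
def proj(n,P):
    d=np.load('cam_'+n+'.npz');K,E=d['K'],d['E']; p=E[:3,:3]@np.array(P)+E[:3,3]; q=K@[p[0],-p[1],-p[2]]; return q[:2]/q[2]
def tri(a,b):
    (c1,r1),(c2,r2)=ray(*a),ray(*b); s=np.linalg.lstsq(np.c_[r1,-r2],c2-c1,rcond=None)[0]
    p,q=c1+r1*s[0],c2+r2*s[1]; return (p+q)/2,np.linalg.norm(p-q)
E
python3 - <<'E'
from h import *
a=shot('scene','pics/s0.png')['image'];b=shot('top','pics/t0.png')['image']
print(sensors.get_state(),manip.tcp_to_tips)
for n in('scene','top'):
    d=np.load('cam_'+n+'.npz');print(d['K'],ray(n,256,192))
E
```

```text
{'clock': 0.1, 'qpos': array([-1.46098951e+00,  2.76524505e-01,  1.50604051e+00,  5.37572995e-06,
        1.36072948e+00, -1.21020595e-01]), 'qd': array([-3.39080906e-04, -1.26080612e-03, -3.03321794e-03, -1.24494378e-03,
        2.63616575e-04, -4.46506157e-05]), 'effort': array([ 1.22460828e-03, -4.17699766e+01, -2.46404958e+01, -2.37753147e-04,
        5.76964463e-03, -1.17920658e-05]), 'position': array([ 0.13151176, -0.55954718,  0.40391658]), 'ee_rot': array([-8.50890365e-04,  9.93346933e-01,  1.15157052e-01,  7.39923821e-06]), 'contact_force': array([-0.10629713, -0.53846378,  0.0890421 ]), 'moment': array([ 0.02889121, -0.09407854, -0.02538504]), 'gripper_force': 0.0, 'width': 0.08550565565076385} 0.1734
[[423.49612166   0.         261.66116251]
 [  0.         423.49612166 186.66573514]
 [  0.           0.           1.        ]] (array([-0.02372344,  0.72075299,  0.54191582]), array([ 0.5948203 , -0.63370218, -0.49492192]))
[[445.16648419   0.         251.33192683]
 [  0.         445.16648419 190.56954788]
 [  0.           0.           1.        ]] (array([0.45287738, 0.0851931 , 1.00597531]), array([ 0.10897597, -0.01321545, -0.99401704]))
```

View pics/s0.png

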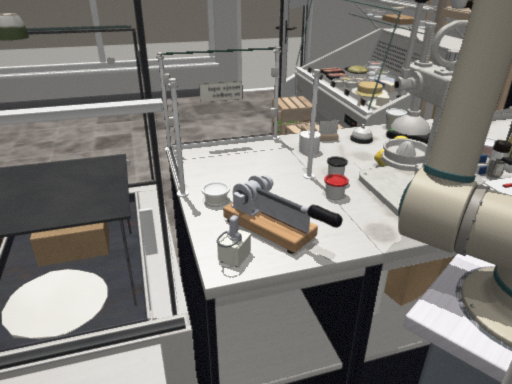

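View pics/t0.png

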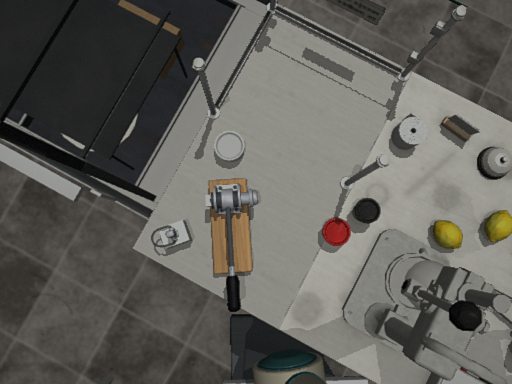

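The slicer stands at about (229,225) in the top view. Its bolt head is at the right (257,198), its flat end at the left, and the pin block is at (172,237). I'll enlarge both views.

Run:
```python
import cv2
a=cv2.imread('pics/t0.png')[170:270,140:272];cv2.imwrite('pics/t0c.png',cv2.resize(a,None,fx=6,fy=6,interpolation=cv2.INTER_CUBIC))
a=cv2.imread('pics/s0.png')[165:270,195:328];cv2.imwrite('pics/s0c.png',cv2.resize(a,None,fx=5.7,fy=5.7,interpolation=cv2.INTER_CUBIC))
```

```text
(no output)
```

View pics/t0c.png

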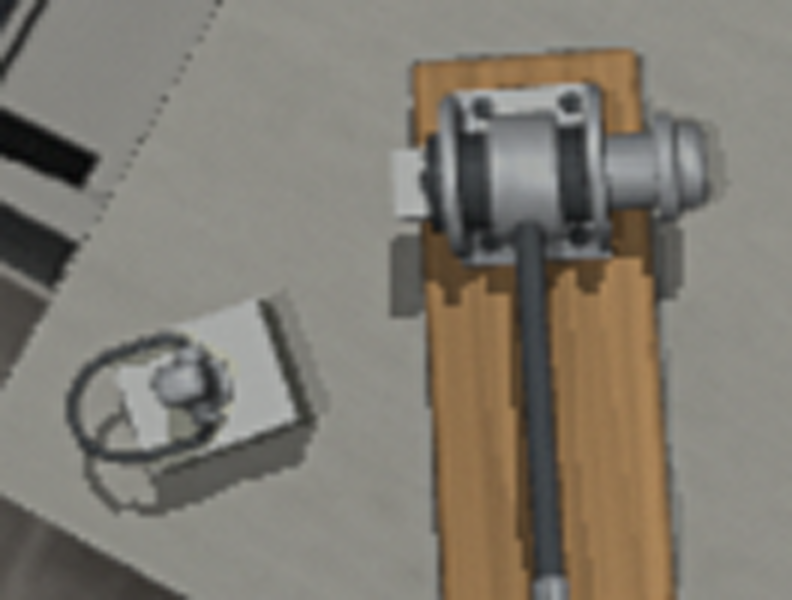

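View pics/s0c.png

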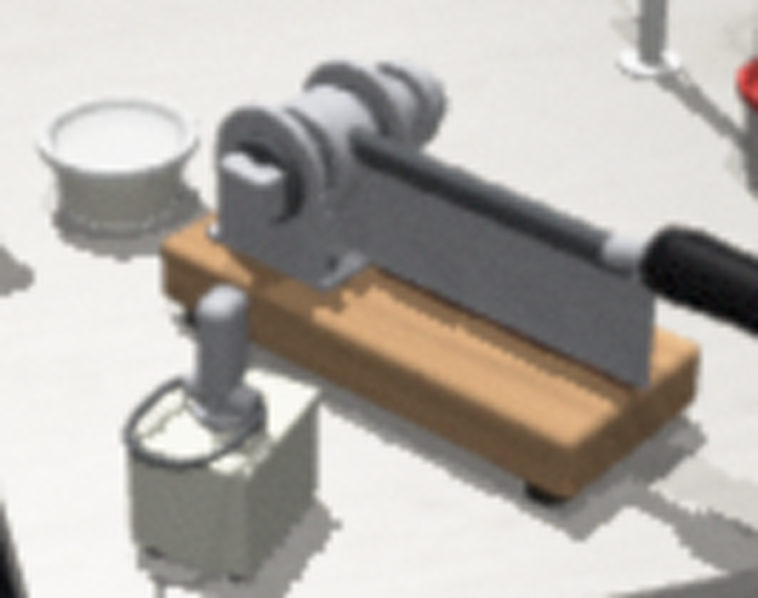

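Run:
```python
from h import *
T=lambda x,y:(140+x/6,170+y/6)
S=lambda x,y:(195+x/5.7,165+y/5.7)
r=lambda p:np.round(np.array(p)*1000,1)
for n,p,z in [('bTL',(413,63),36),('bTR',(638,50),36),('L600',(440,600),36),('R600',(672,600),36),('flat a',(392,150),87),('flat b',(395,217),87),('head end',(710,165),78),('head flange top',(665,115),78),('head flange bot',(668,215),78),
 ('grip top T',(182,378),97),('blk c1',(262,300),48),('blk c2',(313,415),48),('blk c3',(150,475),48),('ring bow',(72,410),57)]:
    print(n,r(atz('top',*T(*p),z/1000)))
print('bBL',r(atz('top',216,275,.036)),r(atz('top',252,271,.036)))
print('triangulated grip top',[r(x) for x in tri(('top',*T(182,378)),('scene',*S(226,295)))])
for n,p,z in [('flat topouter a',(222,158),87),('flat outer b',(258,183),87),('flat in b',(283,172),87),('blk near',(245,455),48),('blk right',(318,392),48),('blk left',(128,440),48),('ringbow',(128,440),57)]:
    print('S',n,r(atz('scene',*S(*p),z/1000)))
print(r(atz('scene',*S(95,130),.036)),'cup')
print(r(atz('top',229,146,.036)),r(atz('top',336,232,.048)),r(atz('top',367,210,.062)))
for u,v in [(382,158),(346,184),(213,113),(198,64)]: print(r(atz('top',u,v,0)),r(atz('top',u,v,.28)))
```

```text
bTL [587.6 175.2  36. ]
bTR [590.1  92.7  36. ]
L600 [393.2 169.   36. ]
R600 [390.9  85.9  36. ]
flat a [550.4 178.3  87. ]
flat b [527.1 177.6  87. ]
head end [542.9  68.3  78. ]
head flange top [560.9  83.5  78. ]
head flange bot [525.8  83.5  78. ]
grip top T [473.7 249.7  97. ]
blk c1 [501.8 229.7  48. ]
blk c2 [460.3 212.   48. ]
blk c3 [440.8 270.2  48. ]
ring bow [464.4 295.9  57. ]
bBL [382.5 163.5  36. ] [388.8  86.   36. ]
triangulated grip top [array([473.8, 249.8,  97.4]), np.float64(0.4)]
S flat topouter a [555.1 173.7  87. ]
S flat outer b [532.  177.4  87. ]
S flat in b [531.1 165.1  87. ]
S blk near [453.4 262.1  48. ]
S blk right [461.1 218.6  48. ]
S blk left [488.3 283.7  48. ]
S ringbow [479.  291.7  57. ]
[676.7 133.4  36. ] cup
[663.5 129.1  36. ] [466.8 -96.3  48. ] [ 511.2 -161.8   62. ]
[ 633.3 -219.3    0. ] [ 583.1 -134.6  280. ]
[ 575.6 -133.6    0. ] [541.5 -72.7 280. ]
[750.3 166.1   0. ] [667.5 143.6 280. ]
[869.5 199.1   0. ] [753.6 167.4 280. ]
```

Run:
```python
from h import *
r=lambda p:np.round(np.array(p)*1000)
for P in [(0,0,.3),(.132,-.56,.4),(.132,-.56,.23),(0.05,-.3,.6)]: print(P,proj('top',P),proj('scene',P))
for u,v in [(385,240),(345,315),(480,380),(410,280),(466,316)]: print(u,v,r(atz('top',u,v,0)),r(atz('top',u,v,.2)),r(atz('top',u,v,.4)))
print(tri(('top',466,316),('scene',447,22)),tri(('top',405,283),('scene',407,148)))
```

```text
(0, 0, 0.3) [318.60633715 550.93214432] [593.71976543 153.40497248]
(0.132, -0.56, 0.4) [764.27367474 479.50187103] [583.88479914  26.73075498]
(0.132, -0.56, 0.23) [646.71239069 424.81451662] [558.2917038   97.80620875]
(0.05, -0.3, 0.6) [742.9886646  729.58240303] [662.08272822 -83.1297626 ]
385 240 [ 446. -215.    0.] [ 448. -155.  200.] [449. -95. 400.]
345 315 [ 285. -116.    0.] [318. -76. 200.] [352. -36. 400.]
480 380 [ 139. -402.    0.] [ 202. -305.  200.] [ 264. -208.  400.]
410 280 [ 357. -265.    0.] [ 376. -195.  200.] [ 395. -126.  400.]
466 316 [ 275. -383.    0.] [ 311. -290.  200.] [ 346. -197.  400.]
(array([ 0.33282913, -0.19705852,  0.41824723]), np.float64(0.03489010080696968)) (array([ 0.35865488, -0.21213386,  0.13072188]), np.float64(0.011465385412344244))
```

Call:
{"name": "jog_arm", "arguments": {"plan": [{"dz": -38},{"dz": -38},{"dz": -38},{"dz": -38},{"dz": -38},{"dz": -38},{"dz": -38},{"dz": 0},{"dz": 0}]}}

```text
$.plan[0]: bad value
```

Call:
{"name": "jog_arm", "arguments": {"plan": [{"dx": 0,"dy": 0,"dz": -38,"ax": 0,"ay": 0,"az": 0,"grip": 0},{"dx": 0,"dy": 0,"dz": -38,"ax": 0,"ay": 0,"az": 0,"grip": 0},{"dx": 0,"dy": 0,"dz": -38,"ax": 0,"ay": 0,"az": 0,"grip": 0},{"dx": 0,"dy": 0,"dz": -38,"ax": 0,"ay": 0,"az": 0,"grip": 0},{"dx": 0,"dy": 0,"dz": -38,"ax": 0,"ay": 0,"az": 0,"grip": 0},{"dx": 0,"dy": 0,"dz": -38,"ax": 0,"ay": 0,"az": 0,"grip": 0},{"dx": 0,"dy": 0,"dz": -38,"ax": 0,"ay": 0,"az": 0,"grip": 0},{"dx": 0,"dy": 0,"dz": 0,"ax": 0,"ay": 0,"az": 0,"grip": 1}]}}

```text
clock: 0.77
position: [0.1314, -0.5586, 0.6785]
ee_rot: [0.007, 0.993, 0.115, -0.0]
contact_force: [-0.1, 0.8, -0.1]
width: 0.0759
gripper_force: 0.0
```

Call:
{"name": "jog_arm", "arguments": {"plan": [{"dx": 29.7,"dy": -26.4,"dz": 0,"ax": 0,"ay": 0,"az": -0.733,"grip": 1},{"dx": 31.6,"dy": -24,"dz": 0,"ax": 0,"ay": 0,"az": -0.733,"grip": 1},{"dx": 33.4,"dy": -21.5,"dz": 0,"ax": 0,"ay": 0,"az": -0.733,"grip": 1},{"dx": 34.9,"dy": -18.9,"dz": 0,"ax": 0,"ay": 0,"az": -0.733,"grip": 1},{"dx": 36.3,"dy": -16.1,"dz": 0,"ax": 0,"ay": 0,"az": -0.733,"grip": 1},{"dx": 37.4,"dy": -13.3,"dz": 0,"ax": 0,"ay": 0,"az": -0.733,"grip": 1},{"dx": 38.3,"dy": -10.4,"dz": 0,"ax": 0,"ay": 0,"az": -0.733,"grip": 1},{"dx": 39,"dy": -7.4,"dz": 0,"ax": 0,"ay": 0,"az": -0.733,"grip": 1},{"dx": 39.5,"dy": -4.4,"dz": 0,"ax": 0,"ay": 0,"az": -0.733,"grip": 1},{"dx": 39.7,"dy": -1.4,"dz": 0,"ax": 0,"ay": 0,"az": -0.733,"grip": 1},{"dx": 39.7,"dy": 1.7,"dz": 0,"ax": 0,"ay": 0,"az": -0.733,"grip": 1},{"dx": 39.4,"dy": 4.7,"dz": 0,"ax": 0,"ay": 0,"az": -0.733,"grip": 1},{"dx": 38.9,"dy": 7.7,"dz": 0,"ax": 0,"ay": 0,"az": -0.733,"grip": 1},{"dx": 38.2,"dy": 10.7,"dz": 0,"ax": 0,"ay": 0,"az": -0.733,"grip": 1},{"dx": 37.3,"dy": 13.6,"dz": 0,"ax": 0,"ay": 0,"az": -0.733,"grip": 1},{"dx": 36.2,"dy": 16.4,"dz": 0,"ax": 0,"ay": 0,"az": -0.733,"grip": 1},{"dx": 34.8,"dy": 19.1,"dz": 0,"ax": 0,"ay": 0,"az": -0.733,"grip": 1},{"dx": 33.2,"dy": 21.7,"dz": 0,"ax": 0,"ay": 0,"az": -0.733,"grip": 1},{"dx": 0,"dy": 0,"dz": 0,"ax": 0,"ay": 0,"az": 0,"grip": 1},{"dx": 0,"dy": 0,"dz": 0,"ax": 0,"ay": 0,"az": 0,"grip": 1}]}}

```text
clock: 2.43
position: [0.5449, 0.0258, 0.669]
ee_rot: [-0.001, 0.691, 0.723, -0.001]
contact_force: [-1.8, -1.3, -0.3]
width: 0.0001
gripper_force: 0.0
```

Call:
{"name": "jog_arm", "arguments": {"plan": [{"dx": 0,"dy": -1,"dz": 40,"ax": 0,"ay": 0,"az": 0,"grip": 1},{"dx": 0,"dy": 0,"dz": 40,"ax": 0,"ay": 0,"az": 0,"grip": 1},{"dx": 0,"dy": 0,"dz": 40,"ax": 0,"ay": 0,"az": 0,"grip": 1},{"dx": 0,"dy": 0,"dz": 40,"ax": 0,"ay": 0,"az": 0,"grip": 1},{"dx": 0,"dy": 0,"dz": 40,"ax": 0,"ay": 0,"az": 0,"grip": 1},{"dx": 0,"dy": 0,"dz": 40,"ax": 0,"ay": 0,"az": 0,"grip": 1},{"dx": 0,"dy": 0,"dz": 40,"ax": 0,"ay": 0,"az": 0,"grip": 1},{"dx": 0,"dy": 0,"dz": 40,"ax": 0,"ay": 0,"az": 0,"grip": 1},{"dx": 0,"dy": 0,"dz": 40,"ax": 0,"ay": 0,"az": 0,"grip": 1},{"dx": 0,"dy": 0,"dz": 35,"ax": 0,"ay": 0,"az": 0,"grip": 1},{"dx": 0,"dy": 0,"dz": 20,"ax": 0,"ay": 0,"az": 0,"grip": 1},{"dx": 0,"dy": 0,"dz": 11,"ax": 0,"ay": 0,"az": 0,"grip": 1},{"dx": 12,"dy": 0,"dz": 0,"ax": 0,"ay": 0,"az": 0,"grip": 1},{"dx": 5,"dy": 0,"dz": 0,"ax": 0,"ay": 0,"az": 0,"grip": 1},{"dx": 3,"dy": 0,"dz": 0,"ax": 0,"ay": 0,"az": 0,"grip": 1},{"dx": 0,"dy": 0,"dz": 0,"ax": 0,"ay": 0,"az": 0,"grip": 1}]}}

```text
clock: 3.77
position: [0.542, 0.0447, 0.2462]
ee_rot: [0.001, 0.692, 0.722, 0.001]
contact_force: [-0.5, -0.0, -0.4]
width: 0.0003
gripper_force: 0.0
```

Call:
{"name": "jog_arm", "arguments": {"plan": [{"dx": 3,"dy": 0,"dz": 2,"ax": 0,"ay": 0,"az": 0,"grip": 1},{"dx": 3,"dy": 0,"dz": 0,"ax": 0,"ay": 0,"az": 0,"grip": 1},{"dx": 2,"dy": 0,"dz": 0,"ax": 0,"ay": 0,"az": 0,"grip": 1},{"dx": 2,"dy": 0,"dz": 0,"ax": 0,"ay": 0,"az": 0,"grip": 1},{"dx": 2,"dy": 0,"dz": 0,"ax": 0,"ay": 0,"az": 0,"grip": 1},{"dx": 2,"dy": 0,"dz": 0,"ax": 0,"ay": 0,"az": 0,"grip": 1},{"dx": 2,"dy": 0,"dz": 0,"ax": 0,"ay": 0,"az": 0,"grip": 1}]}}

```text
clock: 4.35
position: [0.5411, 0.0595, 0.2427]
ee_rot: [0.001, 0.692, 0.722, -0.001]
contact_force: [0.5, -6.8, 2.2]
width: -0.0002
gripper_force: 3.2
```

Call:
{"name": "jog_arm", "arguments": {"plan": [{"dx": 1.5,"dy": 0,"dz": 0,"ax": 0,"ay": 0,"az": 0,"grip": 1},{"dx": 1.5,"dy": 0,"dz": 0,"ax": 0,"ay": 0,"az": 0,"grip": 1},{"dx": 1.5,"dy": 0,"dz": 0,"ax": 0,"ay": 0,"az": 0,"grip": 1},{"dx": 1.5,"dy": 0,"dz": 0,"ax": 0,"ay": 0,"az": 0,"grip": 1},{"dx": 1,"dy": 0,"dz": 0,"ax": 0,"ay": 0,"az": 0,"grip": 1},{"dx": 1,"dy": 0,"dz": 0,"ax": 0,"ay": 0,"az": 0,"grip": 1}]}}

```text
clock: 4.85
position: [0.5408, 0.0668, 0.2427]
ee_rot: [0.001, 0.692, 0.722, -0.001]
contact_force: [-0.0, -6.3, 0.4]
width: 0.0002
gripper_force: 3.1
```

Call:
{"name": "jog_arm", "arguments": {"plan": [{"dx": 1,"dy": 0,"dz": 0,"ax": 0,"ay": 0,"az": 0,"grip": 1},{"dx": 1,"dy": 0,"dz": 0,"ax": 0,"ay": 0,"az": 0,"grip": 1},{"dx": 1,"dy": 0,"dz": 0,"ax": 0,"ay": 0,"az": 0,"grip": 1}]}}

```text
clock: 5.1
position: [0.5407, 0.0698, 0.2427]
ee_rot: [0.001, 0.692, 0.722, -0.001]
contact_force: [-0.0, -5.4, 1.9]
width: -0.0001
gripper_force: 3.1
```

Call:
{"name": "jog_arm", "arguments": {"plan": [{"dx": 1,"dy": 0,"dz": 0,"ax": 0,"ay": 0,"az": 0,"grip": 1},{"dx": 1,"dy": 0,"dz": 0,"ax": 0,"ay": 0,"az": 0,"grip": 1}]}}

```text
clock: 5.27
position: [0.5406, 0.0718, 0.2428]
ee_rot: [0.001, 0.692, 0.722, -0.001]
contact_force: [0.1, -6.2, 0.5]
width: 0.0001
gripper_force: 3.1
```

Call:
{"name": "jog_arm", "arguments": {"plan": [{"dx": 1,"dy": 0,"dz": 0,"ax": 0,"ay": 0,"az": 0,"grip": 1},{"dx": 0.7,"dy": 0,"dz": 0,"ax": 0,"ay": 0,"az": 0,"grip": 1}]}}

```text
clock: 5.43
position: [0.5405, 0.0735, 0.2428]
ee_rot: [0.001, 0.692, 0.722, -0.001]
contact_force: [-0.8, -6.3, 1.0]
width: 0.0003
gripper_force: 3.1
```

Call:
{"name": "jog_arm", "arguments": {"plan": [{"dx": 0.7,"dy": 0,"dz": 0,"ax": 0,"ay": 0,"az": 0,"grip": 1},{"dx": 0.7,"dy": 0,"dz": 0,"ax": 0,"ay": 0,"az": 0,"grip": 1}]}}

```text
clock: 5.6
position: [0.5404, 0.0749, 0.2427]
ee_rot: [0.001, 0.692, 0.722, -0.001]
contact_force: [-0.8, -6.2, 1.0]
width: -0.0001
gripper_force: 3.1
```

Call:
{"name": "jog_arm", "arguments": {"plan": [{"dx": 0.7,"dy": 0,"dz": 0,"ax": 0,"ay": 0,"az": 0,"grip": 1},{"dx": 0.5,"dy": 0,"dz": 0,"ax": 0,"ay": 0,"az": 0,"grip": 1}]}}

```text
clock: 5.77
position: [0.5404, 0.0761, 0.2428]
ee_rot: [0.001, 0.692, 0.722, -0.001]
contact_force: [-0.3, -5.5, 0.5]
width: 0.0003
gripper_force: 3.1
```

Call:
{"name": "jog_arm", "arguments": {"plan": [{"dx": 0.5,"dy": 0,"dz": 0,"ax": 0,"ay": 0,"az": 0,"grip": 1},{"dx": 0.5,"dy": 0,"dz": 0,"ax": 0,"ay": 0,"az": 0,"grip": 1}]}}

```text
clock: 5.93
position: [0.5404, 0.0769, 0.2428]
ee_rot: [0.002, 0.692, 0.722, -0.002]
contact_force: [-0.1, -8.0, 1.2]
width: -0.0001
gripper_force: 4.2
```

Call:
{"name": "jog_arm", "arguments": {"plan": [{"dx": 0.4,"dy": 0,"dz": 0,"ax": 0,"ay": 0,"az": 0,"grip": 1},{"dx": 0,"dy": 0,"dz": 0,"ax": 0,"ay": 0,"az": 0,"grip": 1}]}}

```text
clock: 6.1
position: [0.5404, 0.077, 0.2427]
ee_rot: [0.002, 0.692, 0.722, -0.002]
contact_force: [-0.4, -9.6, 0.2]
width: -0.0
gripper_force: 4.2
```

Call:
{"name": "jog_arm", "arguments": {"plan": [{"dx": 0.4,"dy": 0,"dz": 0,"ax": 0,"ay": 0,"az": 0,"grip": 1},{"dx": 0,"dy": 0,"dz": 0,"ax": 0,"ay": 0,"az": 0,"grip": 1}]}}

```text
clock: 6.27
position: [0.5404, 0.0771, 0.2428]
ee_rot: [0.002, 0.692, 0.722, -0.002]
contact_force: [-1.4, -9.8, 0.7]
width: -0.0001
gripper_force: 4.7
```

Call:
{"name": "jog_arm", "arguments": {"plan": [{"dx": -8,"dy": 0,"dz": 0,"ax": 0,"ay": 0,"az": 0,"grip": 1},{"dx": -12,"dy": 0,"dz": 0,"ax": 0,"ay": 0,"az": 0,"grip": 1},{"dx": -20,"dy": 0,"dz": -10,"ax": 0,"ay": 0,"az": 0,"grip": 1},{"dx": 0,"dy": 0,"dz": -38,"ax": 0,"ay": 0,"az": 0,"grip": 0},{"dx": 0,"dy": 0,"dz": -38,"ax": 0,"ay": 0,"az": 0,"grip": 0},{"dx": 0,"dy": 0,"dz": 0,"ax": 0,"ay": 0,"az": 0,"grip": 0}]}}

```text
clock: 6.77
position: [0.5444, 0.0383, 0.3355]
ee_rot: [0.005, 0.693, 0.721, 0.005]
contact_force: [1.5, 0.4, 0.6]
width: 0.0358
gripper_force: 0.0
```

Run:
```python
from h import *
a=shot('top','pics/t1.png')['image'];b=shot('scene','pics/s1.png')['image']
c=cv2.resize(a[180:260,150:262],None,fx=7,fy=7,interpolation=cv2.INTER_CUBIC)
cv2.imwrite('pics/t1c.png',c[:,:,::-1])
c=cv2.resize(b[170:270,210:300],None,fx=6,fy=6,interpolation=cv2.INTER_CUBIC)
cv2.imwrite('pics/s1c.png',c[:,:,::-1])
```

```text
(no output)
```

View pics/t1c.png

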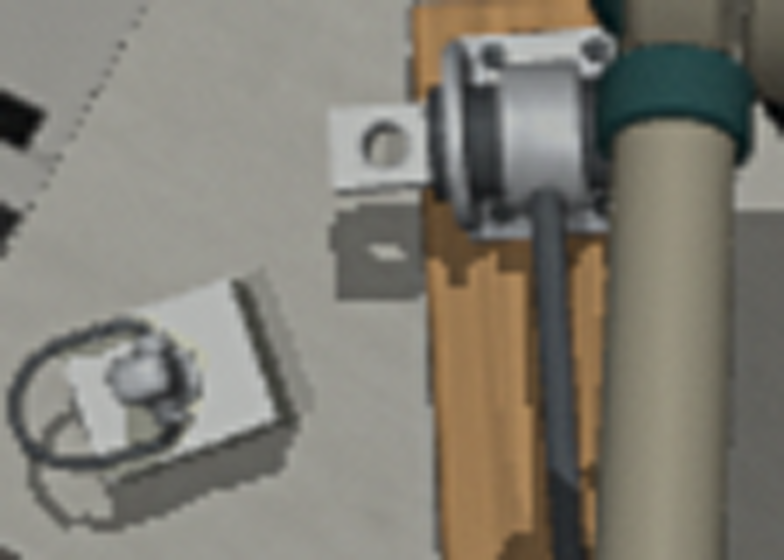

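View pics/s1c.png

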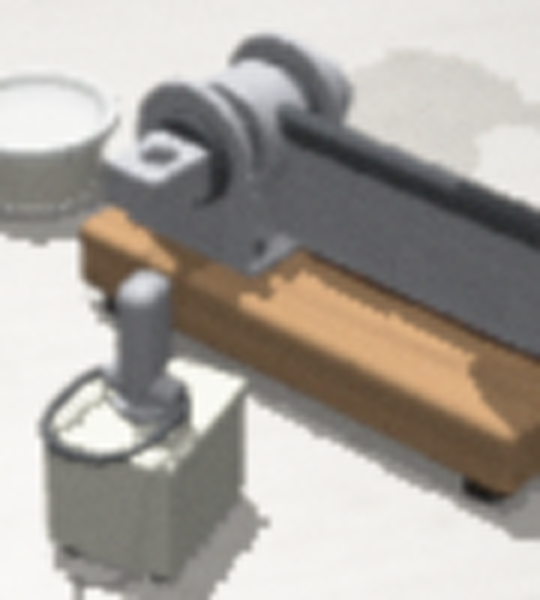

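The bolt is home and its cross hole is open: about (384,146) in the top crop and (160,156) in the scene crop. The pin's grip top is at (140,372) and (145,285) in the same crops.

Run:
```python
from h import *
T=lambda x,y:(150+x/7,180+y/7)
S=lambda x,y:(210+x/6,170+y/6)
r=lambda p:np.round(np.array(p)*1000,1)
print('hole top',r(atz('top',*T(384,146),.087)),'scene',r(atz('scene',*S(159,156),.087)),[r(x) for x in tri(('top',*T(384,146)),('scene',*S(159,156)))])
for p in [(330,108),(335,193),(428,183)]: print('flat',r(atz('top',*T(*p),.087)))
for p in [(105,160),(140,185),(210,158)]: print('flatS',r(atz('scene',*S(*p),.087)))
print('grip',[r(x) for x in tri(('top',*T(140,373)),('scene',*S(146,282)))],r(atz('top',*T(140,373),.097)),r(atz('scene',*S(146,285),.097)))
for p in [(235,280),(290,415),(118,482)]: print('blk',r(atz('top',*T(*p),.048)))
for p in [(163,463),(245,380),(48,455)]: print('blkS',r(atz('scene',*S(*p),.048)))
# ring prediction for yaw of pin +x
for yaw in (-65,-70,-75,-80):
    y=np.radians(yaw);b=np.array([.4738,.2498,.057])-.0455*np.array([np.cos(y),np.sin(y),0])
    u,v=proj('top',b);print(yaw,(u-150)*7,(v-180)*7, end=' '); u,v=proj('scene',b);print((u-210)*6,(v-170)*6)
```

```text
hole top [538.2 179.5  87. ] scene [541.1 179.7  87. ] [array([539. , 180.1,  87.9]), np.float64(2.3)]
flat [550.  195.3  87. ]
flat [524.7 194.2  87. ]
flat [526.8 166.6  87. ]
flatS [552.8 194.9  87. ]
flatS [531.5 198.3  87. ]
flatS [527.1 168.1  87. ]
grip [array([473.5, 250.6,  97.4]), np.float64(0.9)] [473.1 250.4  97. ] [473.  251.7  97. ]
blk [501.8 229.9  48. ]
blk [460.1 213.6  48. ]
blk [441.3 266.3  48. ]
blkS [449.3 268.4  48. ]
blkS [462.1 217.5  48. ]
blkS [478.8 290.8  48. ]
-65 30.121145032609178 440.70431559413373 98.77444033393755 464.5506724861791
-70 25.051699334782626 428.65113204856175 87.19339901094065 461.7572618196511
-75 21.06029185399612 416.1841249684945 76.15539945751084 458.3580964625767
-80 18.17599543894815 403.39916575519453 65.75261481634942 454.3857834790239
```

Call:
{"name": "jog_arm", "arguments": {"plan": [{"dx": 35.8,"dy": -10.4,"dz": 0,"ax": 0,"ay": 0,"az": -0.49,"grip": 0},{"dx": 36.3,"dy": -8.5,"dz": 0,"ax": 0,"ay": 0,"az": -0.49,"grip": 0},{"dx": 36.7,"dy": -6.7,"dz": 0,"ax": 0,"ay": 0,"az": -0.49,"grip": 0},{"dx": 37,"dy": -4.8,"dz": 0,"ax": 0,"ay": 0,"az": -0.49,"grip": 0},{"dx": 37.2,"dy": -2.9,"dz": 0,"ax": 0,"ay": 0,"az": -0.49,"grip": 0},{"dx": 37.3,"dy": -0.9,"dz": 0,"ax": 0,"ay": 0,"az": -0.49,"grip": 0},{"dx": 0,"dy": 0,"dz": 0,"ax": 0,"ay": 0,"az": 0,"grip": 0},{"dx": 0,"dy": 0,"dz": 0,"ax": 0,"ay": 0,"az": 0,"grip": 0},{"dx": 0,"dy": 0,"dz": 0,"ax": 0,"ay": 0,"az": 0,"grip": 0}]}}

```text
clock: 7.62
position: [0.4703, 0.2511, 0.3274]
ee_rot: [-0.0, 0.573, 0.819, -0.001]
contact_force: [0.4, -0.4, -0.0]
width: 0.0853
gripper_force: 0.0
```

Call:
{"name": "jog_arm", "arguments": {"plan": [{"dx": -1.8,"dy": 2.6,"dz": 30,"ax": 0,"ay": 0,"az": 0,"grip": 0},{"dx": 0,"dy": 0,"dz": 30,"ax": 0,"ay": 0,"az": 0,"grip": 0},{"dx": 0,"dy": 0,"dz": 16,"ax": 0,"ay": 0,"az": 0,"grip": 0},{"dx": 0,"dy": 0,"dz": 10,"ax": 0,"ay": 0,"az": 0,"grip": 0},{"dx": 0,"dy": 0,"dz": 0,"ax": 0,"ay": 0,"az": 0,"grip": 0},{"dx": 0,"dy": 0,"dz": 0,"ax": 0,"ay": 0,"az": 0,"grip": 0.5},{"dx": 0,"dy": 0,"dz": 0,"ax": 0,"ay": 0,"az": 0,"grip": 0.7},{"dx": 0,"dy": 0,"dz": 0,"ax": 0,"ay": 0,"az": 0,"grip": 0.8},{"dx": 0,"dy": 0,"dz": 0,"ax": 0,"ay": 0,"az": 0,"grip": 0.9},{"dx": 0,"dy": 0,"dz": 0,"ax": 0,"ay": 0,"az": 0,"grip": 1},{"dx": 0,"dy": 0,"dz": 0,"ax": 0,"ay": 0,"az": 0,"grip": 1},{"dx": 0,"dy": 0,"dz": 0,"ax": 0,"ay": 0,"az": 0,"grip": 1},{"dx": 0,"dy": 0,"dz": 0,"ax": 0,"ay": 0,"az": 0,"grip": 1}], "grip_force": 60}}

```text
clock: 8.7
position: [0.4739, 0.2507, 0.2434]
ee_rot: [0.0, 0.573, 0.819, 0.001]
contact_force: [-0.7, 0.1, 5.0]
width: 0.013
gripper_force: 58.9
```

Call:
{"name": "jog_arm", "arguments": {"plan": [{"dx": 0,"dy": 0,"dz": -4,"ax": 0,"ay": 0,"az": 0,"grip": 1},{"dx": 0,"dy": 0,"dz": -8,"ax": 0,"ay": 0,"az": 0,"grip": 1},{"dx": 0,"dy": 0,"dz": -12,"ax": 0,"ay": 0,"az": 0,"grip": 1},{"dx": 0,"dy": 0,"dz": -16,"ax": 0,"ay": 0,"az": 0,"grip": 1},{"dx": 0,"dy": 0,"dz": -20,"ax": 0,"ay": 0,"az": 0,"grip": 1},{"dx": 0,"dy": 0,"dz": -20,"ax": 0,"ay": 0,"az": 0,"grip": 1},{"dx": 0,"dy": 0,"dz": -14,"ax": 0,"ay": 0,"az": 0,"grip": 1},{"dx": 0,"dy": 0,"dz": 0,"ax": 0,"ay": 0,"az": 0,"grip": 1},{"dx": 0,"dy": 0,"dz": 0,"ax": 0,"ay": 0,"az": 0,"grip": 1}]}}

```text
clock: 9.45
position: [0.4735, 0.2505, 0.3372]
ee_rot: [0.0, 0.573, 0.819, 0.0]
contact_force: [-0.6, -0.7, -1.5]
width: 0.0133
gripper_force: 59.2
```

Run:
```python
from h import *
b=shot('scene','pics/s2.png')['image']
c=cv2.resize(b[110:270,190:330],None,fx=3.7,fy=3.7,interpolation=cv2.INTER_CUBIC)
cv2.imwrite('pics/s2c.png',c[:,:,::-1])
s=sensors.get_state();print(s['contact_force'],s['position'],s['width'])
```

```text
[-1.13828559 -0.60587891 -1.91621587] [0.47312857 0.25036731 0.3361685 ] 0.012886289567069479
```

View pics/s2c.png

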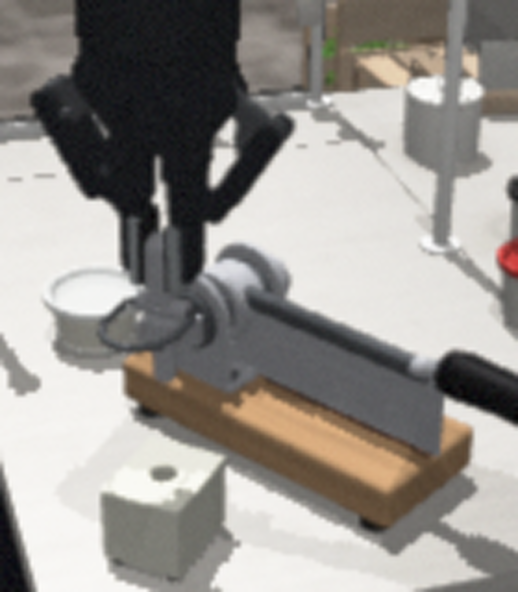

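Call:
{"name": "jog_arm", "arguments": {"plan": [{"dx": -17.9,"dy": 7.7,"dz": 0,"ax": 0,"ay": 0,"az": 0.6,"grip": 1},{"dx": -17.4,"dy": 8.8,"dz": 0,"ax": 0,"ay": 0,"az": 0.6,"grip": 1},{"dx": -16.8,"dy": 9.9,"dz": 0,"ax": 0,"ay": 0,"az": 0.6,"grip": 1},{"dx": -16.1,"dy": 10.9,"dz": 0,"ax": 0,"ay": 0,"az": 0.6,"grip": 1},{"dx": -15.4,"dy": 11.9,"dz": 0,"ax": 0,"ay": 0,"az": 0.6,"grip": 1},{"dx": 0,"dy": 0,"dz": 0,"ax": 0,"ay": 0,"az": 0,"grip": 1},{"dx": 0,"dy": 0,"dz": 0,"ax": 0,"ay": 0,"az": 0,"grip": 1},{"dx": 0,"dy": 0,"dz": 0,"ax": 0,"ay": 0,"az": 0,"grip": 1},{"dx": 0,"dy": 0,"dz": 0,"ax": 0,"ay": 0,"az": 0,"grip": 1}]}}

```text
clock: 10.25
position: [0.5396, 0.1802, 0.3359]
ee_rot: [-0.001, 0.694, 0.72, -0.001]
contact_force: [-0.5, 0.4, -1.6]
width: 0.0132
gripper_force: 59.1
```

Run:
```python
from h import *
b=shot('scene','pics/s3.png')['image'];a=shot('top','pics/t3.png')['image']
c=cv2.resize(b[140:230,205:305],None,fx=6,fy=6,interpolation=cv2.INTER_CUBIC)
cv2.imwrite('pics/s3c.png',c[:,:,::-1])
s=sensors.get_state();print(s['contact_force'],s['position'],s['ee_rot'])
p=s['position']
for z in(0,.069): u,v=proj('scene',p-[0,0,.1604+z]);print((u-205)*6,(v-140)*6)
```

```text
[ 0.05620308  0.29452812 -0.61581637] [0.53976843 0.18029272 0.33638366] [-3.25805185e-04  6.94018715e-01  7.19956796e-01 -3.58658765e-04]
186.24324238447133 110.40116896249833
189.46954259402122 288.72155873535513
```

View pics/s3c.png

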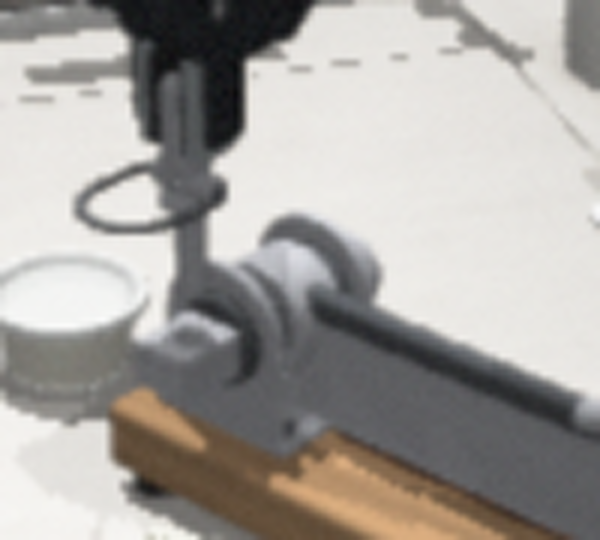

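The pin hangs upright above the hole, with its shank at column 190 and the hole at (190,327), and the ring points outward. I'll go down gently.

Call:
{"name": "jog_arm", "arguments": {"plan": [{"dx": 0,"dy": 0,"dz": 6,"ax": 0,"ay": 0,"az": 0,"grip": 1},{"dx": 0,"dy": 0,"dz": 5,"ax": 0,"ay": 0,"az": 0,"grip": 1},{"dx": 0,"dy": 0,"dz": 3,"ax": 0,"ay": 0,"az": 0,"grip": 1},{"dx": 0,"dy": 0,"dz": 1,"ax": 0,"ay": 0,"az": 0,"grip": 1},{"dx": 0,"dy": 0,"dz": 1,"ax": 0,"ay": 0,"az": 0,"grip": 1},{"dx": 0,"dy": 0,"dz": 0,"ax": 0,"ay": 0,"az": 0,"grip": 1}]}}

```text
clock: 10.85
position: [0.5404, 0.1797, 0.3204]
ee_rot: [-0.0, 0.694, 0.72, -0.0]
contact_force: [0.8, -0.7, -1.3]
width: 0.0125
gripper_force: 59.1
```

Call:
{"name": "jog_arm", "arguments": {"plan": [{"dx": 0,"dy": 0,"dz": 1,"ax": 0,"ay": 0,"az": 0,"grip": 1},{"dx": 0,"dy": 0,"dz": 1,"ax": 0,"ay": 0,"az": 0,"grip": 1},{"dx": 0,"dy": 0,"dz": 0,"ax": 0,"ay": 0,"az": 0,"grip": 1}]}}

```text
clock: 11.1
position: [0.5405, 0.1797, 0.3186]
ee_rot: [-0.0, 0.695, 0.719, -0.0]
contact_force: [-0.0, -0.7, -1.4]
width: 0.013
gripper_force: 59.1
```

Call:
{"name": "jog_arm", "arguments": {"plan": [{"dx": 0,"dy": 0,"dz": 1,"ax": 0,"ay": 0,"az": 0,"grip": 1},{"dx": 0,"dy": 0,"dz": 0,"ax": 0,"ay": 0,"az": 0,"grip": 1}]}}

```text
clock: 11.27
position: [0.5404, 0.1797, 0.3176]
ee_rot: [0.0, 0.694, 0.72, -0.0]
contact_force: [0.8, 0.3, -1.1]
width: 0.0132
gripper_force: 59.1
```

Call:
{"name": "jog_arm", "arguments": {"plan": [{"dx": 0,"dy": 0,"dz": 1,"ax": 0,"ay": 0,"az": 0,"grip": 1},{"dx": 0,"dy": 0,"dz": 0,"ax": 0,"ay": 0,"az": 0,"grip": 1}]}}

```text
clock: 11.43
position: [0.5405, 0.1797, 0.3165]
ee_rot: [-0.0, 0.694, 0.72, -0.0]
contact_force: [-0.5, 0.1, -0.9]
width: 0.013
gripper_force: 59.1
```

Call:
{"name": "jog_arm", "arguments": {"plan": [{"dx": 0,"dy": 0,"dz": 1,"ax": 0,"ay": 0,"az": 0,"grip": 1},{"dx": 0,"dy": 0,"dz": 0,"ax": 0,"ay": 0,"az": 0,"grip": 1}]}}

```text
clock: 11.6
position: [0.5404, 0.1797, 0.3155]
ee_rot: [-0.0, 0.694, 0.72, -0.0]
contact_force: [-0.5, -0.0, -1.3]
width: 0.0131
gripper_force: 59.1
```

Call:
{"name": "jog_arm", "arguments": {"plan": [{"dx": 0,"dy": 0,"dz": 1,"ax": 0,"ay": 0,"az": 0,"grip": 1},{"dx": 0,"dy": 0,"dz": 0,"ax": 0,"ay": 0,"az": 0,"grip": 1}]}}

```text
clock: 11.77
position: [0.5405, 0.1797, 0.3145]
ee_rot: [-0.0, 0.694, 0.72, -0.0]
contact_force: [-0.5, -0.2, -1.3]
width: 0.0128
gripper_force: 59.1
```

Call:
{"name": "jog_arm", "arguments": {"plan": [{"dx": 0,"dy": 0,"dz": 1,"ax": 0,"ay": 0,"az": 0,"grip": 1},{"dx": 0,"dy": 0,"dz": 0,"ax": 0,"ay": 0,"az": 0,"grip": 1}]}}

```text
clock: 11.93
position: [0.5406, 0.1797, 0.3136]
ee_rot: [0.0, 0.694, 0.719, 0.0]
contact_force: [0.3, 1.0, -1.6]
width: 0.0132
gripper_force: 59.1
```

Call:
{"name": "jog_arm", "arguments": {"plan": [{"dx": 0,"dy": 0,"dz": 1,"ax": 0,"ay": 0,"az": 0,"grip": 1},{"dx": 0,"dy": 0,"dz": 0,"ax": 0,"ay": 0,"az": 0,"grip": 1}]}}

```text
clock: 12.1
position: [0.5406, 0.1797, 0.3126]
ee_rot: [0.0, 0.694, 0.719, 0.0]
contact_force: [1.7, 0.8, -1.7]
width: 0.0128
gripper_force: 59.2
```

Call:
{"name": "jog_arm", "arguments": {"plan": [{"dx": 0,"dy": 0,"dz": 1,"ax": 0,"ay": 0,"az": 0,"grip": 1},{"dx": 0,"dy": 0,"dz": 0,"ax": 0,"ay": 0,"az": 0,"grip": 1}]}}

```text
clock: 12.27
position: [0.5406, 0.1797, 0.3116]
ee_rot: [0.0, 0.694, 0.72, 0.0]
contact_force: [0.6, -0.8, -1.4]
width: 0.0131
gripper_force: 59.2
```

Call:
{"name": "jog_arm", "arguments": {"plan": [{"dx": 0,"dy": 0,"dz": 1,"ax": 0,"ay": 0,"az": 0,"grip": 1},{"dx": 0,"dy": 0,"dz": 1,"ax": 0,"ay": 0,"az": 0,"grip": 1}]}}

```text
clock: 12.43
position: [0.5406, 0.1797, 0.3097]
ee_rot: [0.0, 0.694, 0.72, 0.0]
contact_force: [0.1, -0.2, -0.9]
width: 0.0128
gripper_force: 59.2
```

Call:
{"name": "jog_arm", "arguments": {"plan": [{"dx": 0,"dy": 0,"dz": 1,"ax": 0,"ay": 0,"az": 0,"grip": 1},{"dx": 0,"dy": 0,"dz": 1,"ax": 0,"ay": 0,"az": 0,"grip": 1}]}}

```text
clock: 12.6
position: [0.5406, 0.1797, 0.3076]
ee_rot: [0.0, 0.694, 0.72, 0.0]
contact_force: [0.7, -0.2, -0.6]
width: 0.0133
gripper_force: 59.2
```

Call:
{"name": "jog_arm", "arguments": {"plan": [{"dx": 0,"dy": 0,"dz": 1,"ax": 0,"ay": 0,"az": 0,"grip": 1},{"dx": 0,"dy": 0,"dz": 1,"ax": 0,"ay": 0,"az": 0,"grip": 1}]}}

```text
clock: 12.77
position: [0.5406, 0.1797, 0.3056]
ee_rot: [0.0, 0.694, 0.72, 0.0]
contact_force: [1.8, 0.3, -0.1]
width: 0.013
gripper_force: 59.2
```

Call:
{"name": "jog_arm", "arguments": {"plan": [{"dx": 0,"dy": 0,"dz": 1,"ax": 0,"ay": 0,"az": 0,"grip": 1},{"dx": 0,"dy": 0,"dz": 1,"ax": 0,"ay": 0,"az": 0,"grip": 1}]}}

```text
clock: 12.93
position: [0.5406, 0.1797, 0.3037]
ee_rot: [0.0, 0.694, 0.72, 0.0]
contact_force: [0.9, -0.5, -0.6]
width: 0.0128
gripper_force: 59.2
```

Call:
{"name": "jog_arm", "arguments": {"plan": [{"dx": 0,"dy": 0,"dz": 1.2,"ax": 0,"ay": 0,"az": 0,"grip": 1},{"dx": 0,"dy": 0,"dz": 1.2,"ax": 0,"ay": 0,"az": 0,"grip": 1},{"dx": 0,"dy": 0,"dz": 1.2,"ax": 0,"ay": 0,"az": 0,"grip": 1}]}}

```text
clock: 13.18
position: [0.5406, 0.1797, 0.3]
ee_rot: [0.0, 0.694, 0.719, 0.0]
contact_force: [2.4, 0.3, 0.0]
width: 0.0128
gripper_force: 59.2
```

Call:
{"name": "jog_arm", "arguments": {"plan": [{"dx": 0,"dy": 0,"dz": 1.2,"ax": 0,"ay": 0,"az": 0,"grip": 1},{"dx": 0,"dy": 0,"dz": 1.2,"ax": 0,"ay": 0,"az": 0,"grip": 1},{"dx": 0,"dy": 0,"dz": 1.2,"ax": 0,"ay": 0,"az": 0,"grip": 1}]}}

```text
clock: 13.43
position: [0.5406, 0.1798, 0.2967]
ee_rot: [0.0, 0.695, 0.719, 0.0]
contact_force: [0.6, 0.2, 2.2]
width: 0.0128
gripper_force: 59.5
```

Call:
{"name": "jog_arm", "arguments": {"plan": [{"dx": 0,"dy": 0,"dz": 1.2,"ax": 0,"ay": 0,"az": 0,"grip": 1},{"dx": 0,"dy": 0,"dz": 1.2,"ax": 0,"ay": 0,"az": 0,"grip": 1},{"dx": 0,"dy": 0,"dz": 1.2,"ax": 0,"ay": 0,"az": 0,"grip": 1}]}}

```text
clock: 13.68
position: [0.5408, 0.1799, 0.2938]
ee_rot: [0.0, 0.695, 0.719, 0.001]
contact_force: [0.4, 1.0, 6.2]
width: 0.0129
gripper_force: 60.1
```

Call:
{"name": "jog_arm", "arguments": {"plan": [{"dx": 0,"dy": 0,"dz": 1.2,"ax": 0,"ay": 0,"az": 0,"grip": 1},{"dx": 0,"dy": 0,"dz": 1.2,"ax": 0,"ay": 0,"az": 0,"grip": 1},{"dx": 0,"dy": 0,"dz": 1.2,"ax": 0,"ay": 0,"az": 0,"grip": 1}]}}

```text
clock: 13.93
position: [0.5408, 0.1799, 0.2903]
ee_rot: [0.0, 0.695, 0.719, 0.001]
contact_force: [0.2, -0.1, 4.4]
width: 0.0131
gripper_force: 60.1
```

Call:
{"name": "jog_arm", "arguments": {"plan": [{"dx": 0,"dy": 0,"dz": 1,"ax": 0,"ay": 0,"az": 0,"grip": 1},{"dx": 0,"dy": 0,"dz": 1,"ax": 0,"ay": 0,"az": 0,"grip": 1},{"dx": 0,"dy": 0,"dz": 1,"ax": 0,"ay": 0,"az": 0,"grip": 1}]}}

```text
clock: 14.18
position: [0.5408, 0.1798, 0.2872]
ee_rot: [0.0, 0.695, 0.719, 0.001]
contact_force: [-0.3, 0.9, 4.8]
width: 0.0125
gripper_force: 60.1
```

Call:
{"name": "jog_arm", "arguments": {"plan": [{"dx": 0,"dy": 0,"dz": 1,"ax": 0,"ay": 0,"az": 0,"grip": 1},{"dx": 0,"dy": 0,"dz": 1,"ax": 0,"ay": 0,"az": 0,"grip": 1},{"dx": 0,"dy": 0,"dz": 1,"ax": 0,"ay": 0,"az": 0,"grip": 1}]}}

```text
clock: 14.43
position: [0.5408, 0.1799, 0.2843]
ee_rot: [0.0, 0.695, 0.719, 0.001]
contact_force: [0.2, 0.6, 4.7]
width: 0.013
gripper_force: 60.1
```

Call:
{"name": "jog_arm", "arguments": {"plan": [{"dx": 0,"dy": 0,"dz": 0.8,"ax": 0,"ay": 0,"az": 0,"grip": 1},{"dx": 0,"dy": 0,"dz": 0,"ax": 0,"ay": 0,"az": 0,"grip": 1}]}}

```text
clock: 14.6
position: [0.5408, 0.1799, 0.2831]
ee_rot: [0.0, 0.695, 0.719, 0.001]
contact_force: [1.0, -0.3, 2.8]
width: 0.013
gripper_force: 59.7
```

Call:
{"name": "jog_arm", "arguments": {"plan": [{"dx": 0,"dy": 0,"dz": 0.7,"ax": 0,"ay": 0,"az": 0,"grip": 1},{"dx": 0,"dy": 0,"dz": 0,"ax": 0,"ay": 0,"az": 0,"grip": 1}]}}

```text
clock: 14.77
position: [0.5408, 0.1798, 0.2824]
ee_rot: [0.0, 0.695, 0.719, 0.001]
contact_force: [1.5, 0.3, 5.1]
width: 0.0132
gripper_force: 60.1
```

Call:
{"name": "jog_arm", "arguments": {"plan": [{"dx": 0,"dy": 0,"dz": 0.7,"ax": 0,"ay": 0,"az": 0,"grip": 1},{"dx": 0,"dy": 0,"dz": 0,"ax": 0,"ay": 0,"az": 0,"grip": 1}]}}

```text
clock: 14.93
position: [0.5408, 0.1798, 0.2823]
ee_rot: [0.001, 0.695, 0.719, 0.001]
contact_force: [-0.7, 0.4, 9.1]
width: 0.0124
gripper_force: 60.6
```

Call:
{"name": "jog_arm", "arguments": {"plan": [{"dx": 0,"dy": 0,"dz": 0.7,"ax": 0,"ay": 0,"az": 0,"grip": 1},{"dx": 0,"dy": 0,"dz": 0,"ax": 0,"ay": 0,"az": 0,"grip": 1}]}}

```text
clock: 15.1
position: [0.5408, 0.1798, 0.2823]
ee_rot: [0.001, 0.694, 0.719, 0.001]
contact_force: [-0.7, -0.4, 11.8]
width: 0.0132
gripper_force: 61.1
```

Call:
{"name": "jog_arm", "arguments": {"plan": [{"dx": 0,"dy": 0,"dz": 0.5,"ax": 0,"ay": 0,"az": 0,"grip": 1},{"dx": 0,"dy": 0,"dz": 0,"ax": 0,"ay": 0,"az": 0,"grip": 1}]}}

```text
clock: 15.27
position: [0.5407, 0.1798, 0.2823]
ee_rot: [0.001, 0.694, 0.72, 0.001]
contact_force: [-2.3, -0.1, 15.1]
width: 0.0129
gripper_force: 61.5
```

Call:
{"name": "jog_arm", "arguments": {"plan": [{"dx": 0,"dy": 0,"dz": -1.8,"ax": 0,"ay": 0,"az": 0,"grip": 1},{"dx": 0,"dy": 0,"dz": 0,"ax": 0,"ay": 0,"az": 0,"grip": 0.7},{"dx": 0,"dy": 0,"dz": 0,"ax": 0,"ay": 0,"az": 0,"grip": 0.4},{"dx": 0,"dy": 0,"dz": 0,"ax": 0,"ay": 0,"az": 0,"grip": 0.4},{"dx": 0,"dy": 0,"dz": 0,"ax": 0,"ay": 0,"az": 0,"grip": 0.4},{"dx": 0,"dy": 0,"dz": -10,"ax": 0,"ay": 0,"az": 0,"grip": 0.4},{"dx": 0,"dy": 0,"dz": -20,"ax": 0,"ay": 0,"az": 0,"grip": 0.4},{"dx": 0,"dy": 0,"dz": -20,"ax": 0,"ay": 0,"az": 0,"grip": 0.4},{"dx": 16,"dy": 0,"dz": -5,"ax": 0,"ay": 0,"az": 0,"grip": 0.4},{"dx": 25,"dy": 0,"dz": 0,"ax": 0,"ay": 0,"az": 0,"grip": 1},{"dx": 11,"dy": 0,"dz": 0,"ax": 0,"ay": 0,"az": 0,"grip": 1},{"dx": 0,"dy": 0,"dz": 0,"ax": 0,"ay": 0,"az": 0,"grip": 1},{"dx": 0,"dy": 0,"dz": 0,"ax": 0,"ay": 0,"az": 0,"grip": 1},{"dx": 0,"dy": 0,"dz": 0,"ax": 0,"ay": 0,"az": 0,"grip": 1}]}}

```text
clock: 16.43
position: [0.5384, 0.231, 0.3363]
ee_rot: [0.0, 0.694, 0.72, -0.001]
contact_force: [-0.0, -0.0, 0.0]
width: 0.0003
gripper_force: 0.0
```

Run:
```python
from h import *
b=shot('scene','pics/s4.png')['image']
c=cv2.resize(b[140:230,205:305],None,fx=6,fy=6,interpolation=cv2.INTER_CUBIC)
cv2.imwrite('pics/s4c.png',c[:,:,::-1])
s=sensors.get_state();print(s['contact_force'],s['position'],s['ee_rot'])
```

```text
[-0.9454     -0.49318397  0.82054386] [0.53850552 0.2308777  0.3362324 ] [ 3.22207316e-05  6.94563639e-01  7.19430790e-01 -8.30340554e-04]
```

View pics/s4c.png

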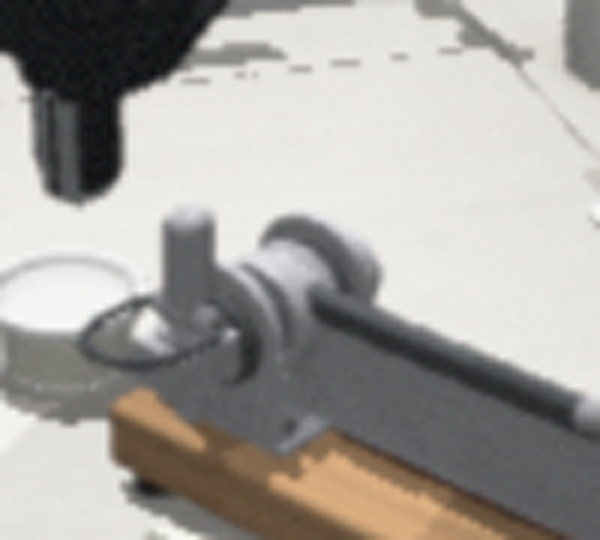

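Pin seated upright, ring open with its bow at (85,345), and the shut fingers hang just beyond it at (80,195). Next I push the bow down.

Call:
{"name": "jog_arm", "arguments": {"plan": [{"dx": 0,"dy": 0,"dz": 30,"ax": 0,"ay": 0,"az": 0,"grip": 1},{"dx": 0,"dy": 0,"dz": 20,"ax": 0,"ay": 0,"az": 0,"grip": 1},{"dx": 0,"dy": 0,"dz": 10,"ax": 0,"ay": 0,"az": 0,"grip": 1},{"dx": 0,"dy": 0,"dz": 2,"ax": 0,"ay": 0,"az": 0,"grip": 1},{"dx": 0,"dy": 0,"dz": 1.5,"ax": 0,"ay": 0,"az": 0,"grip": 1},{"dx": 0,"dy": 0,"dz": 1.5,"ax": 0,"ay": 0,"az": 0,"grip": 1},{"dx": 0,"dy": 0,"dz": 1.5,"ax": 0,"ay": 0,"az": 0,"grip": 1},{"dx": 0,"dy": 0,"dz": 1.5,"ax": 0,"ay": 0,"az": 0,"grip": 1}]}}

```text
clock: 17.15
position: [0.5391, 0.2317, 0.2701]
ee_rot: [0.001, 0.694, 0.72, 0.001]
contact_force: [-0.5, -0.8, 5.1]
width: -0.0001
gripper_force: 2.4
```

Call:
{"name": "jog_arm", "arguments": {"plan": [{"dx": 0,"dy": 0,"dz": 1.5,"ax": 0,"ay": 0,"az": 0,"grip": 1},{"dx": 0,"dy": 0,"dz": 1.5,"ax": 0,"ay": 0,"az": 0,"grip": 1}]}}

```text
clock: 17.32
position: [0.539, 0.2317, 0.2665]
ee_rot: [0.001, 0.694, 0.72, 0.001]
contact_force: [-0.8, -1.9, 4.0]
width: -0.0003
gripper_force: 2.3
```

Call:
{"name": "jog_arm", "arguments": {"plan": [{"dx": -0.7,"dy": 0,"dz": 2.5,"ax": 0,"ay": 0,"az": 0,"grip": 1},{"dx": -0.8,"dy": 0,"dz": 2.5,"ax": 0,"ay": 0,"az": 0,"grip": 1},{"dx": -0.7,"dy": 0,"dz": 2.5,"ax": 0,"ay": 0,"az": 0,"grip": 1},{"dx": -0.7,"dy": 0,"dz": 2.5,"ax": 0,"ay": 0,"az": 0,"grip": 1}]}}

```text
clock: 17.65
position: [0.5389, 0.2289, 0.2553]
ee_rot: [0.0, 0.695, 0.719, 0.0]
contact_force: [0.1, 0.9, 3.1]
width: -0.0001
gripper_force: 1.5
```

Call:
{"name": "jog_arm", "arguments": {"plan": [{"dx": -1,"dy": 0,"dz": 2.5,"ax": 0,"ay": 0,"az": 0,"grip": 1},{"dx": -1.1,"dy": 0,"dz": 2.5,"ax": 0,"ay": 0,"az": 0,"grip": 1},{"dx": -1.4,"dy": 0,"dz": 2.5,"ax": 0,"ay": 0,"az": 0,"grip": 1},{"dx": -1.5,"dy": 0,"dz": 2.5,"ax": 0,"ay": 0,"az": 0,"grip": 1}]}}

```text
clock: 17.98
position: [0.5389, 0.2236, 0.2451]
ee_rot: [-0.0, 0.694, 0.72, -0.0]
contact_force: [0.2, 1.0, 1.2]
width: 0.0002
gripper_force: 0.6
```

Call:
{"name": "jog_arm", "arguments": {"plan": [{"dx": -1.8,"dy": 0,"dz": 2.5,"ax": 0,"ay": 0,"az": 0,"grip": 1},{"dx": -2,"dy": 0,"dz": 2.5,"ax": 0,"ay": 0,"az": 0,"grip": 1}]}}

```text
clock: 18.15
position: [0.5389, 0.2196, 0.2401]
ee_rot: [-0.0, 0.694, 0.72, -0.0]
contact_force: [0.5, 0.5, 0.3]
width: -0.0001
gripper_force: 0.1
```

Call:
{"name": "jog_arm", "arguments": {"plan": [{"dx": -2,"dy": 0,"dz": 2,"ax": 0,"ay": 0,"az": 0,"grip": 1},{"dx": -2,"dy": 0,"dz": 2,"ax": 0,"ay": 0,"az": 0,"grip": 1},{"dx": 0,"dy": 0,"dz": 0,"ax": 0,"ay": 0,"az": 0,"grip": 1}]}}

```text
clock: 18.4
position: [0.5389, 0.2154, 0.2359]
ee_rot: [-0.0, 0.695, 0.719, -0.001]
contact_force: [-0.4, -1.1, 0.6]
width: 0.0003
gripper_force: 0.0
```

Call:
{"name": "jog_arm", "arguments": {"plan": [{"dx": 15,"dy": 0,"dz": 0,"ax": 0,"ay": 0,"az": 0,"grip": 1},{"dx": 25,"dy": 0,"dz": 0,"ax": 0,"ay": 0,"az": 0,"grip": 1},{"dx": 30,"dy": 0,"dz": -30,"ax": 0,"ay": 0,"az": 0,"grip": 1},{"dx": 10,"dy": 0,"dz": -40,"ax": 0,"ay": 0,"az": 0,"grip": 1},{"dx": 0,"dy": 0,"dz": -40,"ax": 0,"ay": 0,"az": 0,"grip": 1},{"dx": 0,"dy": 0,"dz": 0,"ax": 0,"ay": 0,"az": 0,"grip": 1},{"dx": 0,"dy": 0,"dz": 0,"ax": 0,"ay": 0,"az": 0,"grip": 1}]}}

```text
clock: 18.98
position: [0.5369, 0.296, 0.3493]
ee_rot: [0.001, 0.694, 0.72, 0.003]
contact_force: [-0.3, 0.2, -0.9]
width: 0.0
gripper_force: 0.0
```

Run:
```python
from h import *
b=shot('scene','pics/s5.png')['image'];a=shot('top','pics/t5.png')['image']
f=lambda i:cv2.resize(i,(400,400),interpolation=cv2.INTER_CUBIC)
cv2.imwrite('pics/s5c.png',np.hstack([f(b[155:235,205:285]),f(a[170:230,180:240])])[:,:,::-1])
print(sensors.get_state()['position'])
```

```text
[0.53589506 0.29510332 0.34555818]
```

View pics/s5c.png

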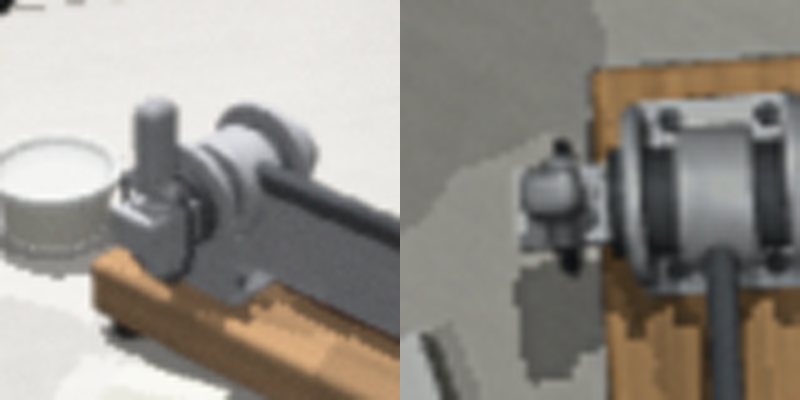

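The ring now hangs straight down round the bolt, with its bow at about (180,275) in the left crop. From above it shows only edge-on at (567,205). The pin is upright with its collar on the flat and the pots are untouched, so I'm handing the job in.

```bash
python3 -c "
from rig import manip; print(manip.sign_off())"
```

```text
the job is handed in; nothing more can be done
None
```

The job is handed in at about 19 s: the bolt is home, the pin's collar sits on the flat and the ring hangs shut in the last pictures, pushes read 15 N at most, and the pots and cup were left alone; the judge's result isn't shown.

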